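# Hold the check-valve outlet flange on against its spring

### The job

The square flange hanging on one of the stand's two pegs is the outlet of the check valve in the fixture. Lift it up and off its peg without dropping it, and, holding it by its square boss with its sides square to the block so that the screw holes line up, push its round spigot into the valve's bore against the spring until the flange is fully home against the block. Act as the fitter's third hand: do not ram it, leave the other things where they are, and finish while still gripping it and pressing it on with a steady push of about 15 N.

Things in the scene. Friction and masses are not known exactly. Their poses are not given: they have to be found in the camera images.
- flange: bare aluminium outlet flange, 0.2 kg, hanging by its bore on either peg, boss to the robot: plate 64x64x10 mm with 4 screw holes, square boss 34x34 mm, 44 long, round spigot 32 mm across, 16 long, 22 mm bore through all. Origin on the bore axis in the plate's mating face; x out along the spigot (boss x -54 to -10 mm, plate -10 to 0, spigot 0 to 16), z up as it hangs; flats face y and z
- spigot_tip (a point): centre of the spigot's free end (its nose is tapered by 1.5 mm), 16 mm ahead of the flange's origin along its x; axes as the flange
- boss_grip (a point): point on the axis of the flange's boss, 14 mm from its free end and 40 mm behind the flange's origin: fingers coming from above and closing along the flange's y can grip the 34 mm flats here; axes as the flange
- stand: parts stand, fixed: foot 107x180x8 mm, cross bar on two uprights, its top 172 mm up. Origin on the foot's underside below the cross bar's front face, z up, x from the robot's side to the bar. Two steel pegs, 8 mm thick, lie along x at y = +60 and -60 mm, 160 mm up, from x = 0 to -85 mm. The 22 mm bore of a hung part has its axis 7 mm below the peg's
- peg_left (a point): end of the peg at the stand's y = +60 mm, on the peg's axis, 85 mm out from the bar; axes as the stand. Over the last 8 mm of each peg an upturned tip rises to 10 mm above the peg's axis (underside 4 mm below it), so a hung part must be lifted 10 mm (6 to 14) before its bore clears the tip; it is off once drawn about 90 mm towards the stand's -x
- peg_right (a point): the same point of the peg at the stand's y = -60 mm
- spacer: plain round steel spacer ring, 62 mm across, 18 mm thick, 22 mm bore, hanging on the other peg; a bystander that stays there. Origin at its centre, x along its axis
- valve: check-valve body in its fixture, fixed: base plate 115x104x14 mm (x -40 to 75 mm) with low clamps beside the block and a stop behind it; aluminium block 70 mm deep (x -35 to 35), 76 wide, top 108 mm up. Origin on the underside below the block's centre, z up, x away from the robot, into the bore: 36 mm across, 55 deep, level, axis 75 mm up, mouth in the front face at x = -35
- bore_mouth (a point): centre of the bore's mouth in the block's front face; x points into the bore, z up. The flange is fully home when its origin lies here with axes parallel, its spigot in the bore with 2 mm clearance all round
- poppet (a joint): how far the brass spring-loaded poppet in the bore is pushed in, m; 0 at rest, its flat rim 3 mm inside the mouth. The spring pushes back with 4 N at first touch and 0.6 N more per mm; at 13 mm (12 N) the flange meets the rigid front face of the block
- block_54: gold-plated manifold block, 44x211x44 mm, lying along the back edge; a bystander
- block_55: the same kind of manifold block, lying at the front right; a bystander
- oil_can: squeeze oil bottle, 41 mm across, 110 mm tall, at the back; a bystander
- hinged_tin: hinged tin, shut, 99x133x46 mm, front left; a bystander
- ring_tub: small tub of O-rings, 45 mm across, 20 mm high; a bystander
- screwdriver: screwdriver, 139 mm long, 21 mm thick; a bystander
- hex_key: L hex key, 87 mm long, 5 mm thick; a bystander
- plug_1: brass screw plug, 19 mm across, 21 mm high; a bystander

How it is judged:
By the outcome, as a careful person would: the job done as asked, in the order asked, and still so for the second after the job is handed in, while the arm keeps its last pose, push and grip.
It also fails if it takes over 58 s, if anything falls off the work surface, if the arm or the gripper's body presses on something with over 40 N, if the wrist force passes 120 N, or if a joint passes its speed limit or range.

### The arm

A 7-joint arm with a two-finger parallel gripper is mounted at the origin on a cart in front of the work surface, level with it; the furniture and walls round the work are solid. World frame = base frame: x ahead of the robot, y to its left, z up, the work surface at z = 0. Lengths are in m, angles in rad, forces in N, time in s.
With the tool pointing down it reaches from about 0.425 to 0.875 m from the base axis. Payload 9.9 kg.
Tool frame: the origin (TCP) lies on the mounting face of the last link; the fingertips stand 173 mm ahead of it and the grasp point (between the pads) lies 155 mm ahead of it; z points along the fingers, y is the line along which they close (so a half turn about z gives the same grasp; the last joint's range is limited). The gripper opens to 85 mm and grips with 20 to 120 N. Pads are 22 mm wide; open, the fingers measure 114 mm over their backs; the gripper's body (76 mm by 85 mm) begins 54 mm behind the grasp point. The pads swing forward as they close: fully open they stand 13 mm farther back than shut.
Start: joints at [1.042, 0.576, 0.025, 1.437, -0.015, 1.129, -0.057], TCP at [0.29, -0.609, 0.405] pointing down, gripper open.
Joint ranges: [-2.76, 2.76], [-0.34, 2.15], [-1.52, 1.57], [0.19, 2.46], [-1.09, 4.23], [0.17, 1.99], [-2.82, 2.82]. Speed limits (rad/s): [2.22, 2.22, 3.01, 3.01, 3.14, 3.14, 3.14].

### API

Orientations are given as a rotation vector (axis times angle).
In Python, from cell import r, cams gives the robot as it stands.
- The arm moves only by the tool move_arm, never from a script. Its argument "targets" is a list of rows, each a list of 2 entries, a list of its own where there are three numbers: the shift along the tool's x, y, z in cm, then the turn about the tool's z in rad. In form: [[[dx, dy, dz], roll], ...]. A call has 1 to 5 rows; each row shifts and turns the commanded pose from where the row before left it, along the tool's axes as they then stand; what a row does not reach is not made up. A row lasts 1/8 s, in which the tool goes at most 62.5 mm and 10.7 degrees, less where a joint would pass 70% of its speed; a pose out of reach is approached as far as the arm can. A call with a gripper value outside its range is refused whole. "hand" is the opening, from -1 (shut) to 1 (fully open), set as the call begins (left out, the last holds). The fingers move at their own pace and stop on an object; "force" is the grip in N (left out, the last holds). Time passes only in rows, so rows that do not move let the fingers close. It gives the time, the measured TCP pose, the force, the opening and the grip force at its end, in the units of the state.
- r.get_state(): the state, without advancing time (a new reading comes with each control period).
- cams.snapshot(name): name is "scene" or "side" or "wrist"; returns a dict with "color" (480x640x3 uint8, red, green, blue), "depth" (480x640 float32, m along the optical axis (not along the pixel's ray), 0 where there is no reading), "K" (3x3 intrinsics, pixels), "pose" (4x4, takes a point from camera to world coordinates); the wrist camera has in their place "T_tool_cam" (4x4, takes a point from camera to tool coordinates, whose origin is the TCP and whose axes are the flange's). Camera axes: x right, y up, looking along -z (the intrinsics and any distortion apply to the point x, -y, -z); pixel columns grow to the right and rows downward; lengths in m; the calibration is good to about 2 mm. The wrist camera is an equidistant fisheye: a pixel r from the principal point sees the ray r / f radians off the axis. A picture is of the moment at which its call begins: read the wrist's pose just before it.
- r.finish_job(): hands the job in; it is judged then, once.
The state is a dict: "time_s": time; "joint_pos": joint angles; "joint_velocities": joint speeds; "joint_efforts": joint torques, N m; "ee_pos": TCP position; "ee_rot": TCP orientation; "ft_force": force on the tool from outside, world axes, zero at the start; "wrist_torque": the same for the moment, N m; "grip_width": opening from 0.0 (shut) to 1.0 (fully open); "grasp_force": force on a finger pad.
Only numpy, scipy, OpenCV 4.12 (cv2) and the standard library are available. Lean on these libraries where they do the work, as an engineer would, in place of code of your own. Each camera call takes 0.05 s, during which the arm holds its last target. There are 200 camera calls.

## Working session

There is one attempt and no reset: what is moved stays moved. The work goes in short steps, Python scripts to look and compute and a tool call to move; the robot and the scene stay as the last step left them, time stands still between calls to the robot, and variables do not carry over. Pictures are saved under pics/ and viewed, at most 10 in all, crops included, and the job is handed in when it is done.

Besides the shell and the picture viewer there is one more tool, called after "Call:" in YAML: its name, and indented under it one key for each argument. move_arm: Moves the arm, as the interface text tells. Its arguments: {"type":"object","properties":{"targets":{"type":"array"},"hand":{"type":"number"},"force":{"type":"number"}},"required":["targets"]}

```bash
ls; mkdir -p pics
python3 - <<'E'
from cell import r,cams
import cv2,numpy as np
s=r.get_state();print({k:np.round(v,3) for k,v in s.items()})
for n in("scene","side"):
    d=cams.snapshot(n);cv2.imwrite(f"pics/{n}0.png",d["color"][:,:,::-1]);np.savez(f"{n}0.npz",**d);print(n,d["K"].round(1).tolist(),d["pose"].round(3).tolist(),list(d),(d["depth"]>0).mean())
E
```

```text
pics
{'time_s': np.float64(0.0), 'joint_pos': array([ 1.042,  0.577,  0.025,  1.438, -0.015,  1.129, -0.056]), 'joint_velocities': array([-0.001, -0.001, -0.002, -0.001,  0.001, -0.002,  0.002]), 'joint_efforts': array([ 1.0000e-03, -7.6576e+01,  2.2510e+00, -2.8597e+01,  1.5000e-02,
        1.3000e-02,  0.0000e+00]), 'ee_pos': array([ 0.29 , -0.609,  0.404]), 'ee_rot': array([-3.063e+00, -6.930e-01,  1.000e-03]), 'ft_force': array([-0.203,  0.655,  0.057]), 'wrist_torque': array([-0.   , -0.01 ,  0.029]), 'grasp_force': np.float64(0.0), 'grip_width': np.float64(0.998)}
scene [[522.2, 0.0, 319.9], [0.0, 522.2, 248.0], [0.0, 0.0, 1.0]] [[-0.465, 0.352, -0.812, -0.151], [-0.885, -0.168, 0.434, 0.335], [0.016, 0.921, 0.39, 0.441], [0.0, 0.0, 0.0, 1.0]] ['color', 'depth', 'K', 'pose'] 0.995947265625
side [[476.9, 0.0, 328.0], [0.0, 476.9, 239.4], [0.0, 0.0, 1.0]] [[0.998, 0.047, -0.031, 0.493], [-0.054, 0.645, -0.762, -0.668], [-0.016, 0.763, 0.646, 0.67], [0.0, 0.0, 0.0, 1.0]] ['color', 'depth', 'K', 'pose'] 0.9960709635416667
```

View pics/scene0.png

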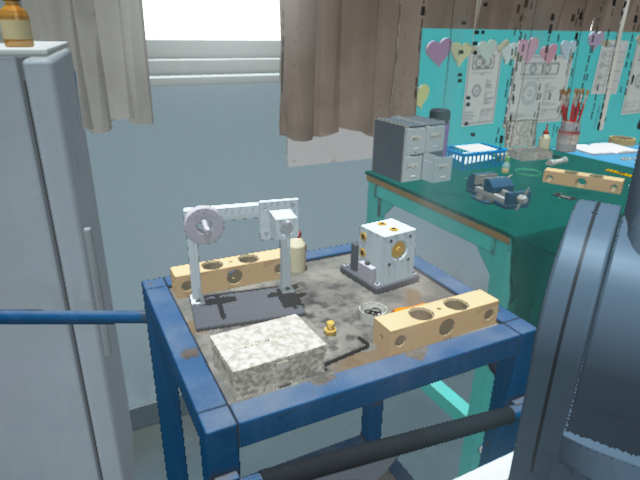

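View pics/side0.png

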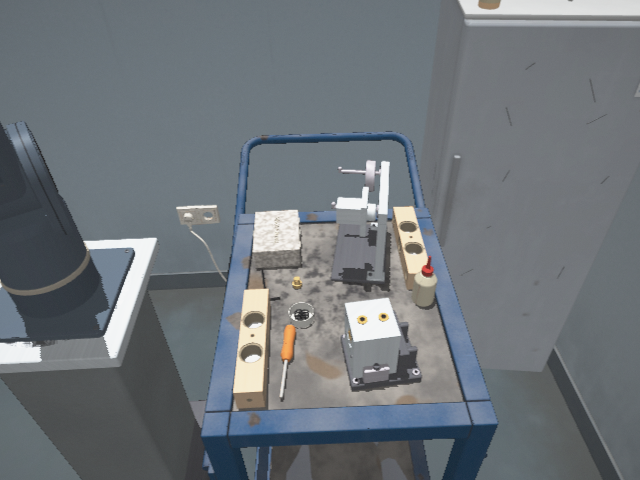

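The flange hangs on the right peg (scene ~(283,222); side ~(350,210)), with the spacer on the left peg (scene ~(203,225)). The valve is at scene (388,250) and side (373,340), with its bore facing the robot. I'll measure them from the depth clouds.

```bash
cat > h.py <<'E'
import numpy as np,cv2
def cloud(d):
    K=d["K"];z=d["depth"];v,u=np.mgrid[:480,:640]
    c=np.stack([(u-K[0,2])/K[0,0]*z,-(v-K[1,2])/K[1,1]*z,-z],-1)
    P=c@d["pose"][:3,:3].T+d["pose"][:3,3];P[z==0]=np.nan;return P
def box(P,n=""):
    (c,wh,a)=cv2.minAreaRect((P*1000).astype(np.float32));print(n,len(P),np.round(c,1),np.round(wh,1),round(a,2))
E
python3 - <<'E'
from h import *
for n,b in(("side",dict(valve=(345,302,400,348),boss=(330,195,372,226),bar=(376,160,392,225),foot=(330,225,390,285))),("scene",dict(valve=(355,215,420,250),boss=(262,205,300,240),bar=(190,198,300,215),foot=(190,285,300,330)))):
    P=cloud(np.load(n+"0.npz"))
    for k,(a,c,e,f) in b.items():
        Q=P[c:f,a:e].reshape(-1,3);Q=Q[np.isfinite(Q).all(1)]
        print(n,k,"z pct",np.nanpercentile(Q[:,2],[2,25,50,75,90,98]).round(3))
    # whole-region slices
    A=P.reshape(-1,3);A=A[np.isfinite(A).all(1)]
    w=(A[:,0]>.4)&(A[:,0]<1.1)&(abs(A[:,1])<.5);A=A[w]
    for lo,hi in((.10,.116),(.165,.18),(.004,.012)):
        S=A[(A[:,2]>lo)&(A[:,2]<hi)];H,xe,ye=np.histogram2d(S[:,0],S[:,1],bins=[np.arange(.4,1.1,.04),np.arange(-.5,.5,.04)])
        print(n,lo,[(round(xe[i],2),round(ye[j],2),int(H[i,j])) for i,j in np.argwhere(H>25)])
E
```

```text
side valve z pct [-0.001  0.099  0.107  0.108  0.109  0.11 ]
side boss z pct [-0.381  0.008  0.158  0.169  0.171  0.185]
side bar z pct [-0.399 -0.238  0.162  0.171  0.172  0.173]
side foot z pct [-0.002  0.006  0.007  0.009  0.068  0.135]
side 0.1 [(np.float64(0.52), np.float64(-0.26), 134), (np.float64(0.52), np.float64(-0.22), 286), (np.float64(0.52), np.float64(-0.18), 154), (np.float64(0.56), np.float64(-0.26), 272), (np.float64(0.56), np.float64(-0.22), 533), (np.float64(0.56), np.float64(-0.18), 294), (np.float64(0.6), np.float64(-0.26), 75), (np.float64(0.6), np.float64(-0.22), 142), (np.float64(0.6), np.float64(-0.18), 59), (np.float64(0.6), np.float64(-0.02), 61), (np.float64(0.8), np.float64(0.26), 51), (np.float64(0.8), np.float64(0.3), 46), (np.float64(0.8), np.float64(0.34), 26), (np.float64(0.84), np.float64(0.26), 104), (np.float64(0.88), np.float64(0.26), 108), (np.float64(0.92), np.float64(0.26), 107), (np.float64(0.96), np.float64(0.26), 109), (np.float64(1.0), np.float64(0.26), 112), (np.float64(1.04), np.float64(0.26), 120)]
side 0.165 [(np.float64(0.52), np.floa
[... 7132 characters left out ...]
np.float64(0.02), 83), (np.float64(0.64), np.float64(0.06), 120), (np.float64(0.64), np.float64(0.1), 134), (np.float64(0.64), np.float64(0.14), 64), (np.float64(0.64), np.float64(0.18), 259), (np.float64(0.68), np.float64(0.06), 58), (np.float64(0.68), np.float64(0.18), 227), (np.float64(0.72), np.float64(-0.22), 110), (np.float64(0.72), np.float64(-0.18), 134), (np.float64(0.72), np.float64(-0.14), 121), (np.float64(0.72), np.float64(0.14), 52), (np.float64(0.72), np.float64(0.18), 221), (np.float64(0.8), np.float64(0.26), 29), (np.float64(0.8), np.float64(0.3), 95), (np.float64(0.8), np.float64(0.34), 101), (np.float64(0.8), np.float64(0.38), 103), (np.float64(0.8), np.float64(0.42), 71)]
```

```bash
cat > m.py <<'E'
from h import *
def sl(A,x,y,z):
    m=(A[:,0]>x[0])&(A[:,0]<x[1])&(A[:,1]>y[0])&(A[:,1]<y[1])&(A[:,2]>z[0])&(A[:,2]<z[1]);return A[m]
def get(f):
    A=cloud(np.load(f)).reshape(-1,3);return A[np.isfinite(A).all(1)]
E
python3 - <<'E'
from m import *
B=[]
for n in("side","scene"):
    A=get(n+"0.npz");B.append(A)
    V=sl(A,(.48,.68),(-.3,-.12),(.1,.115));box(V[:,:2],n+" valvetop");print(np.median(V[:,2]))
    # front face of the valve: points with z 0.03..0.1
    F=sl(A,(.48,.68),(-.3,-.12),(.03,.1));box(F[:,:2],n+" valvebody")
    T=sl(A,(.48,.595),(-.06,.07),(.1665,.1745));box(T[:,:2],n+" bosstop");print(np.median(T[:,2]))
    R=sl(A,(.48,.7),(-.06,.2),(.19-.009,.19));box(R[:,:2],n+" platetop")
    R=sl(A,(.58,.7),(-.06,.2),(.168,.176));box(R[:,:2],n+" bar");print(np.median(R[:,2]))
    R=sl(A,(.48,.72),(-.06,.2),(.0055,.0115));box(R[:,:2],n+" foot")
C=np.vstack(B)
for nm,x,y,z in(("flange",(.48,.66),(-.07,.09),(.12,.2)),("valve",(.48,.68),(-.3,-.12),(.005,.12))):
    S=sl(C,x,y,z);im=np.full((480,480,3),255,np.uint8);s=2.4 if nm=="valve" else 2.6
    for p in S:
        u=int((p[1]-y[0])*1000*s);v=int((p[0]-x[0])*1000*s);h=int(179*(p[2]-z[0])/(z[1]-z[0])*.7)
        if u<480 and v<480: cv2.circle(im,(479-u,479-v),1,tuple(map(int,cv2.cvtColor(np.uint8([[[h,255,200]]]),cv2.COLOR_HSV2BGR)[0,0])),-1)
    globals()[nm]=im
cv2.imwrite("pics/top.png",cv2.resize(np.hstack([flange,valve]),(800,400)))
E
```

```text
side valvetop 1949 [ 574.9 -195.3] [70.2 79.7] 5.47
0.10742006812008009
side valvebody 2257 [ 591.8 -197.1] [104.9  96. ] 5.84
side bosstop 342 [565.6  21.1] [54.8 68.7] 60.66
0.16923558722813792
side platetop 184 [596.8  60.7] [160.   16.8] 78.96
side bar 552 [611.5  69. ] [184.6  48.7] 80.29
0.17122048841615586
side foot 2289 [599.3  68.6] [193.4 294.3] 10.21
scene valvetop 830 [ 577. -193.] [73.3 80.2] 5.58
0.1089979907536022
scene valvebody 2223 [ 567.5 -172.1] [118.3  63.1] 45.19
scene bosstop 421 [564.   15.7] [67.1 59.4] 10.43
0.1711073357150174
scene platetop 282 [599.2  68.1] [166.4  19.8] 78.81
scene bar 619 [614.7  74.3] [174.4  50.9] 78.59
0.17257993537338495
scene foot 4353 [600.1  70.2] [239.9 259.5] 0.03
```

View pics/top.png

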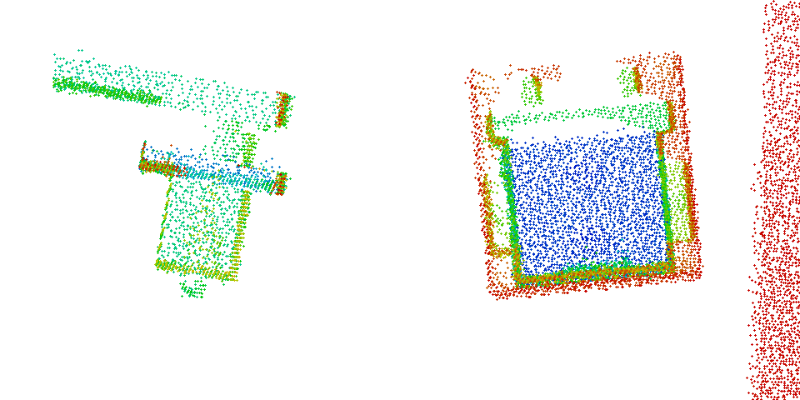

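```bash
cat > fit.py <<'E'
from m import *
def rot(A,yaw):
    c,s=np.cos(yaw),np.sin(yaw);B=A.copy();B[:,0]=c*A[:,0]+s*A[:,1];B[:,1]=-s*A[:,0]+c*A[:,1];return B
def face(A,ax,lohi,oth,z):
    """fit vertical face ax (0:x,1:y) ; returns position at mid, slope deg"""
    o=1-ax
    S=A[(A[:,ax]>lohi[0])&(A[:,ax]<lohi[1])&(A[:,o]>oth[0])&(A[:,o]<oth[1])&(A[:,2]>z[0])&(A[:,2]<z[1])]
    if len(S)<15: return None
    for _ in range(4):
        p=np.polyfit(S[:,o],S[:,ax],1);e=S[:,ax]-np.polyval(p,S[:,o]);S=S[abs(e)<max(.0015,2*np.std(e))]
    return len(S),round(np.polyval(p,np.mean(oth))*1000,1),round(np.degrees(np.arctan(p[0])),2)
E
python3 - <<'E'
from fit import *
for n in("side","scene"):
    A=get(n+"0.npz")
    R=rot(A,np.radians(-11.3));  
    S=R[(R[:,2]>.13)&(R[:,2]<.164)];
    c=rot(np.array([[.565,.018,.16]]),np.radians(-11.3))[0];print(n,"boss c",c.round(4))
    b=c
    for nm,a in(("end",(0,(b[0]-.045,b[0]-.012),(b[1]-.015,b[1]+.015),(.14,.166))),("left",(1,(b[1]+.01,b[1]+.026),(b[0]-.02,b[0]+.012),(.14,.166))),("right",(1,(b[1]-.026,b[1]-.01),(b[0]-.02,b[0]+.012),(.14,.166))),("platefront",(0,(b[0]+.012,b[0]+.04),(b[1]-.03,b[1]+.03),(.173,.184))),("barfront",(0,(b[0]+.02,b[0]+.08),(b[1]+.06,b[1]+.15),(.150,.168)))):print(nm,face(R,*a))
    R=rot(A,np.radians(5.5));b=rot(np.array([[.576,-.194,.1]]),np.radians(5.5))[0];print("valve c",b.round(4))
    for nm,a in(("front",(0,(b[0]-.045,b[0]-.025),(b[1]-.036,b[1]+.036),(.045,.1))),("left",(1,(b[1]+.03,b[1]+.046),(b[0]-.03,b[0]+.03),(.045,.1))),("right",(1,(b[1]-.046,b[1]-.03),(b[0]-.03,b[0]+.03),(.06,.1)))):print(nm,face(R,*a))
    T=R[(abs(R[:,2]-.108)<.004)&(abs(R[:,0]-b[0])<.06)&(abs(R[:,1]-b[1])<.06)]
    print("top ext",np.percentile(T[:,0],[1,99]).round(4),np.percentile(T[:,1],[1,99]).round(4),T[:,2].mean().round(4))
E
```

```text
side boss c [0.5505 0.1284 0.16  ]
end (50, np.float64(512.7), np.float64(-52.62))
left None
right (188, np.float64(113.0), np.float64(1.88))
platefront (56, np.float64(571.2), np.float64(-1.72))
barfront (91, np.float64(581.2), np.float64(19.3))
valve c [ 0.5548 -0.2483  0.1   ]
front (188, np.float64(518.8), np.float64(0.01))
left None
right (612, np.float64(-287.2), np.float64(0.01))
top ext [0.5189 0.5877] [-0.2877 -0.2119] 0.1076
scene boss c [0.5505 0.1284 0.16  ]
end (157, np.float64(524.8), np.float64(-1.25))
left (72, np.float64(148.4), np.float64(1.57))
right None
platefront (195, np.float64(568.7), np.float64(-2.2))
barfront (207, np.float64(596.2), np.float64(-1.81))
valve c [ 0.5548 -0.2483  0.1   ]
front (677, np.float64(522.1), np.float64(0.03))
left (543, np.float64(-210.2), np.float64(0.63))
right None
top ext [0.5202 0.5909] [-0.2857 -0.2089] 0.1088
```

Call:
move_arm:
  targets:
    - [[3,-2.6,0],0]
    - [[4.2,-3.75,0],0]
    - [[4.2,-3.75,0],0]
    - [[4.2,-3.75,0],0]
    - [[4.2,-3.75,0],0]
  hand: 1

```text
time_s: 0.72
ee_pos: [0.3939, -0.3634, 0.4045]
ee_rot: [-3.064, -0.693, 0.0]
ft_force: [0.8, 1.2, 0.5]
grip_width: 0.997
grasp_force: 0.0
```

Call:
move_arm:
  targets:
    - [[4.2,-3.75,0],0]
    - [[4.2,-3.75,0],0]
    - [[4.2,-3.75,0],0]
    - [[4.2,-3.75,0],0]
    - [[4.2,-3.75,0],0]

```text
time_s: 1.35
ee_pos: [0.5027, -0.1039, 0.4046]
ee_rot: [3.064, 0.693, -0.0]
ft_force: [1.4, -0.2, -0.1]
grip_width: 0.998
grasp_force: 0.0
```

Call:
move_arm:
  targets:
    - [[0,0,0],0.153]
    - [[0,0,0],0.153]
    - [[0,0,0],0.153]
    - [[0,0,0],0.153]
    - [[0,0,0],0]

```text
time_s: 1.98
ee_pos: [0.5023, -0.1055, 0.4045]
ee_rot: [3.131, -0.26, -0.001]
ft_force: [0.4, -0.3, -0.6]
grip_width: 1.002
grasp_force: 0.0
```

Call:
move_arm:
  targets:
    - [[1,-4.5,0],0]
    - [[1,-4.5,0],0]
    - [[1.1,-4.5,0],0]
    - [[0,0,0],0]
    - [[0,0,0],0]

```text
time_s: 2.6
ee_pos: [0.5552, 0.0219, 0.4044]
ee_rot: [3.13, -0.258, -0.001]
ft_force: [0.2, 0.1, -0.3]
grip_width: 0.999
grasp_force: 0.0
```

```bash
cat >> h.py <<'E'
from scipy.spatial.transform import Rotation as Ro
def shift(s,world):
    return (Ro.from_rotvec(s["ee_rot"]).as_matrix().T@(np.array(world)-s["ee_pos"])*100).round(2)
def yaw(s):
    m=Ro.from_rotvec(s["ee_rot"]).as_matrix();return np.degrees(np.arctan2(m[1,0],m[0,0])).round(2)
E
python3 - <<'E'
from cell import r,cams
from h import *
s=r.get_state();d=cams.snapshot("wrist");np.savez("w0.npz",**d,ee_pos=s["ee_pos"],ee_rot=s["ee_rot"])
cv2.imwrite("pics/w0.png",d["color"][:,:,::-1]);print(s["ee_pos"],yaw(s),d["K"].tolist(),d["T_tool_cam"].round(3).tolist(),shift(s,(.5551,.0224,.308)))
E
```

```text
[0.55520769 0.02192684 0.4044183 ] -9.44 [[371.64829954431775, 0.0, 319.3232534073193], [0.0, 371.64829954431775, 238.89045185472094], [0.0, 0.0, 1.0]] [[-0.001, 0.961, 0.275, 0.07], [1.0, 0.001, 0.001, -0.001], [0.0, 0.275, -0.961, 0.031], [0.0, 0.0, 0.0, 1.0]] [-0.01 -0.05  9.64]
```

View pics/w0.png

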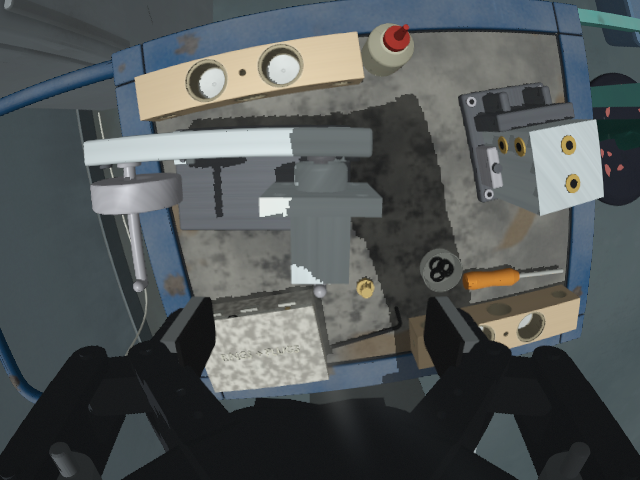

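The wrist view shows the boss straight ahead of the fingers (cols ~291–350, free end at row ~284), with the peg tip at (320,292). I'll do a quick numeric check, including for the valve's top.

```bash
cat >> h.py <<'E'
def wcloud(d):
    K=d["K"];z=d["depth"];v,u=np.mgrid[:480,:640]
    x=(u-K[0,2])/K[0,0];y=(v-K[1,2])/K[1,1];th=np.hypot(x,y)+1e-9;t=np.tan(th)/th
    c=np.stack([x*t*z,-y*t*z,-z],-1)
    T=d["T_tool_cam"];P=c@T[:3,:3].T+T[:3,3]
    P[z==0]=np.nan
    return P,P@Ro.from_rotvec(d["ee_rot"]).as_matrix().T+d["ee_pos"]
E
python3 - <<'E'
from fit import *
from h import wcloud
T,W=wcloud(np.load("w0.npz"));T=T.reshape(-1,3);W=W.reshape(-1,3)
m=(abs(W[:,2]-.170)<.004)&(abs(T[:,1])<.022)&(T[:,0]>-.04)&(T[:,0]<.028)
box(T[m][:,:2],"boss top in tool");print(np.percentile(T[m],[1,99],axis=0).round(4))
R=rot(W,np.radians(5.55));c=rot(np.array([[.576,-.194,.1]]),np.radians(5.55))[0]
m=(abs(W[:,2]-.108)<.005)&(abs(R[:,0]-c[0])<.06)&(abs(R[:,1]-c[1])<.06)
box(R[m][:,:2],"valve top rotframe");print(W[m][:,2].mean())
m=(abs(W[:,2]-.046)<.006)&(W[:,0]<.5)&(W[:,1]<-.05)&(W[:,1]>-.35);box(W[m][:,:2],"block55")
E
```

```text
boss top in tool 4023 [-0.2 -0.6] [50.7 33.8] 0.43
[[-0.0219 -0.017   0.2327]
 [ 0.0247  0.0159  0.2364]]
valve top rotframe 5734 [ 556.3 -249.2] [78.5 71.1] 89.73
0.10813535793088627
block55 2695 [ 387.2 -162.3] [ 45.6 212. ] 0.05
```

Run:
```python
from fit import *
from h import wcloud
d=np.load("w0.npz");T,W=wcloud(d);T=T.reshape(-1,3);W=W.reshape(-1,3)
a=abs(T[:,1])
for lo,hi in((.009,.012),(.012,.015)):
  for sg in(1,-1):
    m=(abs(W[:,2]-.170)<.003)&(T[:,1]*sg>lo)&(T[:,1]*sg<hi)&(abs(T[:,0])<.06);print(sg,lo,np.percentile(T[m][:,0],[0,1,50,99,100]).round(4),m.sum())
    m=(abs(W[:,2]-.185)<.003)&(T[:,1]*sg>lo)&(T[:,1]*sg<hi)&(abs(T[:,0])<.06);print(" plate",np.percentile(T[m][:,0],[0,1,50,99,100]).round(4),m.sum(),W[m][:,2].mean())
```

```text
1 0.009 [-0.0156 -0.0151  0.0073  0.0596  0.0596] 365
 plate [0.0285 0.0286 0.0338 0.0387 0.0387] 121 0.18510397902513354
-1 0.009 [-0.0155 -0.0149  0.0073  0.0596  0.0596] 369
 plate [0.0285 0.0288 0.0341 0.0388 0.0389] 115 0.18514427370954778
1 0.012 [-0.0151 -0.015   0.0066  0.0596  0.0597] 361
 plate [0.0283 0.0284 0.0339 0.0387 0.0387] 117 0.18501623409452167
-1 0.012 [-0.0155 -0.0149  0.0062  0.0596  0.0596] 358
 plate [0.0284 0.0286 0.0335 0.0388 0.0389] 114 0.18502160387925431
```

Call:
move_arm:
  targets:
    - [[-0.1,-0.05,2],0]
    - [[0,0,2.5],0]
    - [[0,0,2.5],0]
    - [[0,0,2.1],0]
    - [[0,0,0.5],0]

```text
time_s: 3.28
ee_pos: [0.5539, 0.0217, 0.3078]
ee_rot: [3.13, -0.264, -0.003]
ft_force: [-0.2, 0.1, 0.4]
grip_width: 0.999
grasp_force: 0.0
```

Call:
move_arm:
  targets:
    - [[0,0,0],0]
    - [[0,0,0],0]
    - [[0,0,0],0]
    - [[0,0,0],0]
    - [[0,0,0],0]
  hand: -1
  force: 70

```text
time_s: 3.9
ee_pos: [0.5547, 0.0229, 0.3096]
ee_rot: [-3.13, 0.262, -0.002]
ft_force: [-1.2, -0.1, 7.0]
grip_width: 0.388
grasp_force: 68.7
```

Call:
move_arm:
  targets:
    - [[0,0,0],0]
    - [[0,0,0],0]
    - [[0,0,0],0]
    - [[0,0,0],0]
    - [[0,0,0],0]

```text
time_s: 4.53
ee_pos: [0.5547, 0.0229, 0.3096]
ee_rot: [-3.13, 0.262, -0.002]
ft_force: [-1.4, -0.4, 6.3]
grip_width: 0.387
grasp_force: 68.7
```

Call:
move_arm:
  targets:
    - [[0,0,-0.3],0]
    - [[0,0,-0.3],0]
    - [[0,0,-0.3],0]
    - [[0,0,-0.3],0]
    - [[0,0,0],0]

```text
time_s: 5.15
ee_pos: [0.5545, 0.023, 0.3209]
ee_rot: [-3.13, 0.262, -0.0]
ft_force: [0.2, -1.0, -2.2]
grip_width: 0.391
grasp_force: 69.2
```

Call:
move_arm:
  targets:
    - [[0,0,0],0]
    - [[0,0,0],0]
    - [[0,0,0],0]

```text
time_s: 5.52
ee_pos: [0.5544, 0.023, 0.3206]
ee_rot: [-3.131, 0.262, 0.0]
ft_force: [-0.6, 0.3, -3.3]
grip_width: 0.391
grasp_force: 69.2
```

Call:
move_arm:
  targets:
    - [[-1,0,0.1],0]
    - [[-1.5,0,0],0]
    - [[-1.5,0,0],0]
    - [[-1.5,0,0],0]
    - [[-1.5,0,0],0]

```text
time_s: 6.15
ee_pos: [0.4843, 0.0348, 0.3198]
ee_rot: [-3.131, 0.262, -0.0]
ft_force: [-0.4, 0.8, -2.5]
grip_width: 0.385
grasp_force: 69.2
```

Call:
move_arm:
  targets:
    - [[-1.5,0,0],0]
    - [[-1.5,0,0],0]
    - [[-0.5,0,0],0]
    - [[0,0,0],0]

```text
time_s: 6.65
ee_pos: [0.4509, 0.0405, 0.3198]
ee_rot: [-3.131, 0.262, -0.001]
ft_force: [-1.4, -0.2, -2.0]
grip_width: 0.394
grasp_force: 69.2
```

Run:
```python
from cell import r,cams
from h import *
s=r.get_state();d=cams.snapshot("side");np.savez("side1.npz",**d,ee_pos=s["ee_pos"],ee_rot=s["ee_rot"])
cv2.imwrite("pics/side1.png",d["color"][100:400,180:480,::-1].repeat(2,0).repeat(2,1));print(s["ee_pos"],yaw(s),s["ft_force"],s["grip_width"])
```

```text
[0.45089857 0.04051367 0.31983857] -9.57 [-1.35312259 -0.2321555  -2.0133525 ] 0.3935955844646677
```

View pics/side1.png

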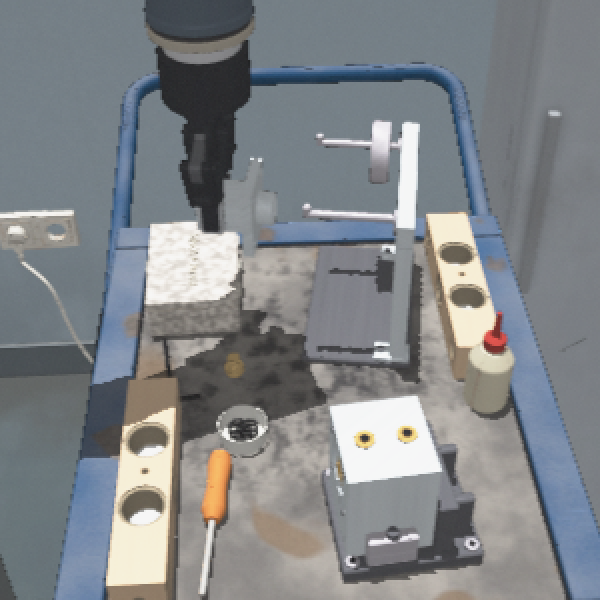

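The flange is off the peg and in the grip (plate at crop (245,210), peg tip at (305,210)). Next it moves across to in front of the valve.

Call:
move_arm:
  targets:
    - [[0.3,2,0],0]
    - [[0.6,4,0],0]
    - [[1,4,0],0]
    - [[1,4,0],0]
    - [[1,4,0],0]

```text
time_s: 7.32
ee_pos: [0.46, -0.1451, 0.3197]
ee_rot: [3.131, -0.262, 0.001]
ft_force: [0.8, 0.7, -1.8]
grip_width: 0.388
grasp_force: 69.5
```

Call:
move_arm:
  targets:
    - [[1,3.9,0],0]
    - [[0.8,2,0],0]
    - [[0,0,0],-0.132]
    - [[0,0,0],-0.132]
    - [[0,0,0],0]

```text
time_s: 7.95
ee_pos: [0.4677, -0.2052, 0.3195]
ee_rot: [-3.138, -0.15, -0.0]
ft_force: [0.3, 0.7, -2.8]
grip_width: 0.385
grasp_force: 69.7
```

Run:
```python
from cell import r
from h import *
s=r.get_state();print(s["ee_pos"],yaw(s),s["ft_force"],s["grip_width"],shift(s,(.4679,-.2044,.2316)))
```

```text
[ 0.46765255 -0.20520126  0.31952983] 5.47 [ 0.32705719  0.7325801  -2.82886731] 0.3846270401389212 [ 0.03 -0.08  8.79]
```

Call:
move_arm:
  targets:
    - [[0,-0.1,2],0]
    - [[0,0,2.4],0]
    - [[0,0,2.4],0]
    - [[0,0,2],0]
    - [[0,0,0],0]

```text
time_s: 8.57
ee_pos: [0.4671, -0.2036, 0.2306]
ee_rot: [-3.137, -0.148, 0.004]
ft_force: [0.0, -0.2, -1.6]
grip_width: 0.392
grasp_force: 69.5
```

Run:
```python
from cell import r,cams
from h import *
s=r.get_state();print(s["ee_pos"],yaw(s),s["ft_force"],s["grip_width"],shift(s,(.4679,-.2044,.2316)))
ims=[]
for n in("side","scene","wrist"):
    d=cams.snapshot(n);np.savez(n+"2.npz",**d,ee_pos=s["ee_pos"],ee_rot=s["ee_rot"]);ims.append(d["color"][:,:,::-1])
a=cv2.resize(ims[0][260:420,270:430],(400,400));b=cv2.resize(ims[1][190:310,330:450],(400,400))
cv2.imwrite("pics/pre.png",np.hstack([a,b]));cv2.imwrite("pics/w2.png",ims[2])
```

```text
[ 0.46711298 -0.20360609  0.23057643] 5.4 [ 0.04513499 -0.19981087 -1.55260888] 0.391716124463067 [ 0.07  0.09 -0.1 ]
```

View pics/pre.png

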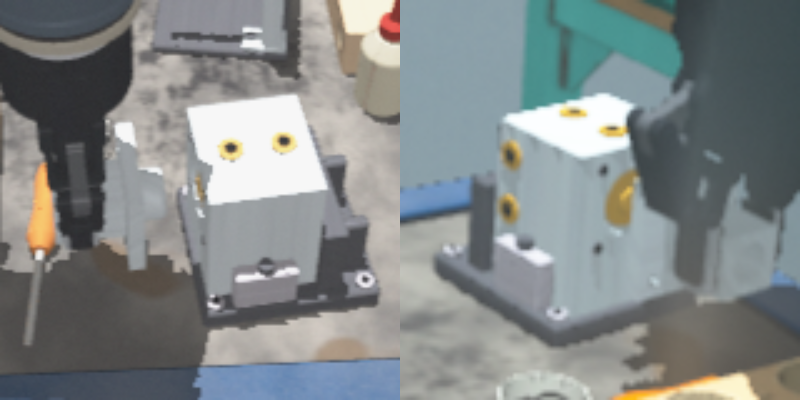

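View pics/w2.png

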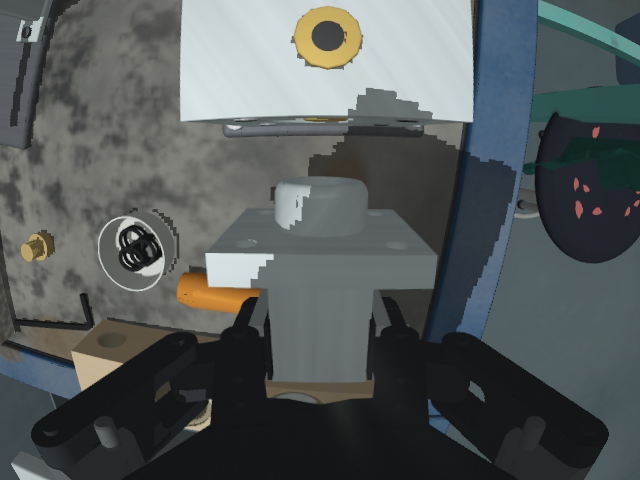

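The wrist view shows the plate's top (cols 206–436, row ~255–287) and the block's front edge (cols 181–473, row ~121), with the spigot between them. I'll measure the offsets in the tool frame.

```bash
cat > rel.py <<'E'
import sys
from fit import *
from h import wcloud
def rel(f):
    d=np.load(f);T,W=wcloud(d);m=np.isfinite(T).all(-1)
    R0=Ro.from_rotvec(d["ee_rot"]).as_matrix();g=W-d["ee_pos"]
    y0=np.arctan2(R0[1,0],R0[0,0]);L=g.copy();L[...,0]=np.cos(y0)*g[...,0]+np.sin(y0)*g[...,1];L[...,1]=-np.sin(y0)*g[...,0]+np.cos(y0)*g[...,1];L[...,2]=W[...,2]
    L=L[m]   # levelled frame: x fwd, y left, z world
    def plane(n,x,y,z,tol=.0012):
        S=L[(L[:,0]>x[0])&(L[:,0]<x[1])&(L[:,1]>y[0])&(L[:,1]<y[1])&(L[:,2]>z[0])&(L[:,2]<z[1])]
        for _ in range(4):
            A=np.c_[S[:,0]-np.mean(x),S[:,1],np.ones(len(S))];p=np.linalg.lstsq(A,S[:,2],rcond=None)[0];e=S[:,2]-A@p;S=S[abs(e)<max(tol,0)] if abs(e).std()>1e-5 else S
        print(n,len(S),"z %.1f mm, pitch %.2f roll %.2f deg"%(p[2]*1000,*np.degrees(p[:2])));return S
    b=plane("boss top",(0,.028),(-.013,.013),(.086,.098))
    p=plane("plate top",(.03,.043),(-.03,.03),(.1015,.112));box(p[:,:2],"plate")
    v=plane("block top",(.05,.16),(-.05,.05),(.1015,.114));box(v[:,:2],"block top")
    for n,S in(("plate",p),("block",v)):
        s=np.percentile(S[:,1],[.5,99.5])*1000;print(n,"y",s.round(1),"mid",s.mean().round(2),"x",(np.percentile(S[:,0],[.5,99.5])*1000).round(1))
    F=[]
    for a in np.arange(-.03,.0301,.004):
        for n,S in(("p",p),("v",v)):
            q=S[abs(S[:,1]-a)<.002]
            if len(q)>5:F.append((n,a,np.percentile(q[:,0],98 if n=="p" else 2)))
    for n in"pv":
        q=np.array([(a,x) for k,a,x in F if k==n]);c=np.polyfit(*q.T,1);print(n,"edge x %.1f mm slope %.2f deg"%(c[1]*1000,np.degrees(c[0])))
rel(sys.argv[1])
E
python3 rel.py wrist2.npz
```

```text
boss top 4493 z 91.0 mm, pitch -0.23 roll 0.53 deg
plate top 6444 z 105.7 mm, pitch -2.48 roll 0.53 deg
plate 6444 [34.9 -0. ] [ 9.8 60. ] 0.0
block top 28343 z 106.6 mm, pitch 0.12 roll 0.05 deg
block top 28343 [92.3 -1.2] [34.5 76.8] 0.17
plate y [-29.7  29.7] mid 0.02 x [30.1 39.6]
block y [-38.8  36.4] mid -1.19 x [ 75.4 107.7]
p edge x 39.3 mm slope 0.79 deg
v edge x 75.8 mm slope -0.12 deg
```

```bash
sed -i 's/(-.03,.03),(.1015,.112)/(-.037,.037),(.1015,.112)/' rel.py; python3 rel.py wrist2.npz
```

```text
boss top 4493 z 91.0 mm, pitch -0.23 roll 0.53 deg
plate top 6837 z 105.7 mm, pitch -2.44 roll 0.51 deg
plate 6837 [34.9  0.3] [64.6 10. ] 89.82
block top 28343 z 106.6 mm, pitch 0.12 roll 0.05 deg
block top 28343 [92.3 -1.2] [34.5 76.8] 0.17
plate y [-31.4  32. ] mid 0.31 x [30.1 39.6]
block y [-38.8  36.4] mid -1.19 x [ 75.4 107.7]
p edge x 39.3 mm slope 0.77 deg
v edge x 75.8 mm slope -0.12 deg
```

Call:
move_arm:
  targets:
    - [[0,0.15,0],-0.01]
    - [[0,0,0],0]
    - [[0,0,0],0]

```text
time_s: 9.1
ee_pos: [0.4675, -0.2053, 0.232]
ee_rot: [3.137, 0.167, 0.001]
ft_force: [-0.2, 0.0, -1.7]
grip_width: 0.389
grasp_force: 69.5
```

```bash
cat >> rel.py <<'E'
from h import wcloud
d=np.load(sys.argv[1]);T,W=wcloud(d);W=W.reshape(-1,3);T=T.reshape(-1,3)
for x in np.arange(.0,.058,.004):
    m=(abs(T[:,0]-x)<.002)&(abs(T[:,1])<.003);print(round(x*1000),(np.median(W[m][:,2])*1000).round(1),end="; ")
q=T[(T[:,0]>.042)&(T[:,0]<.052)&(W[:,2]>.07)&(abs(T[:,1])<.02)];print("\nspigot tool y",(np.percentile(q[:,1],[1,99])*1000).round(1))
E
python3 - <<'E'
from cell import r,cams
from h import *
s=r.get_state();print(s["ee_pos"],yaw(s),s["ft_force"])
d=cams.snapshot("wrist");np.savez("wrist3.npz",**d,ee_pos=s["ee_pos"],ee_rot=s["ee_rot"])
E
python3 rel.py wrist3.npz
```

```text
[ 0.46745452 -0.20527418  0.23199642] 6.1 [-0.2418524   0.01971852 -1.7162406 ]
boss top 4550 z 92.4 mm, pitch 0.01 roll 0.49 deg
plate top 6650 z 107.2 mm, pitch -3.94 roll 0.45 deg
plate 6650 [35.1  0.2] [64.4 10.3] 89.91
block top 28154 z 108.3 mm, pitch 0.37 roll 0.01 deg
block top 28154 [93.  -0.8] [76.8 34.5] 89.61
plate y [-31.5  31.8] mid 0.16 x [30.1 40. ]
block y [-38.5  36.7] mid -0.92 x [ 76. 108.]
p edge x 39.6 mm slope 0.81 deg
v edge x 76.4 mm slope 0.62 deg
0 92.5; 4 92.5; 8 92.5; 12 146.5; 16 92.4; 20 92.4; 24 92.6; 28 107.2; 32 107.3; 36 107.4; 40 98.9; 44 91.0; 48 90.9; 52 90.2; 56 64.1; 
spigot tool y [-15.2  14.9]
```

Call:
move_arm:
  targets:
    - [[0,0.1,0],0]
    - [[0.6,0,0],0]
    - [[0.6,0.01,0],0]
    - [[0.4,0.01,0],0]
    - [[0,0,0],0]

```text
time_s: 9.78
ee_pos: [0.4839, -0.2045, 0.2316]
ee_rot: [-3.137, -0.168, -0.0]
ft_force: [-0.3, 0.6, -2.1]
grip_width: 0.39
grasp_force: 69.5
```

```bash
python3 - <<'E'
from cell import r,cams
from h import *
s=r.get_state();print(s["ee_pos"],yaw(s),s["ft_force"])
d=cams.snapshot("wrist");np.savez("wrist4.npz",**d,ee_pos=s["ee_pos"],ee_rot=s["ee_rot"])
E
python3 rel.py wrist4.npz
```

```text
[ 0.48387199 -0.20453618  0.23163006] 6.15 [-0.34304977  0.64575905 -2.14807449]
boss top 4545 z 92.1 mm, pitch -0.06 roll 0.46 deg
plate top 6773 z 106.8 mm, pitch -3.63 roll 0.47 deg
plate 6773 [35.1  0.1] [64.6 10.3] 89.9
block top 45155 z 108.3 mm, pitch 0.01 roll 0.02 deg
block top 45155 [84.7 -0. ] [76.8 50.8] 89.56
plate y [-31.5  31.8] mid 0.17 x [30.  39.9]
block y [-37.7  37.6] mid -0.05 x [ 59.8 107.6]
p edge x 39.6 mm slope 0.79 deg
v edge x 60.5 mm slope 0.65 deg
0 92.0; 4 92.0; 8 92.1; 12 146.1; 16 92.1; 20 92.0; 24 92.2; 28 106.9; 32 107.0; 36 107.0; 40 98.5; 44 90.6; 48 90.6; 52 90.1; 56 89.1; 
spigot tool y [-15.2  14.9]
```

Call:
move_arm:
  targets:
    - [[0.4,0,-0.03],0]
    - [[0.3,0.01,0],0]
    - [[0.2,0,0],0]
    - [[0.2,0,0],0]
    - [[0,0,0],0]

```text
time_s: 10.45
ee_pos: [0.4937, -0.2037, 0.2318]
ee_rot: [-3.137, -0.167, 0.003]
ft_force: [-4.5, -1.1, 0.4]
grip_width: 0.391
grasp_force: 69.7
```

Call:
move_arm:
  targets:
    - [[0.2,0,0],0]
    - [[0.2,0.01,0],0]
    - [[0,0,0],0]

```text
time_s: 10.82
ee_pos: [0.4973, -0.2035, 0.2318]
ee_rot: [-3.137, -0.167, 0.004]
ft_force: [-7.7, -0.4, 2.4]
grip_width: 0.389
grasp_force: 69.8
```

Call:
move_arm:
  targets:
    - [[0.2,0,-0.05],0]
    - [[0.2,0,0],0]
    - [[0,0,0],0]
    - [[0,0,0],0]

```text
time_s: 11.32
ee_pos: [0.5005, -0.2031, 0.232]
ee_rot: [-3.137, -0.166, 0.007]
ft_force: [-9.2, -1.0, 0.6]
grip_width: 0.39
grasp_force: 69.7
```

```bash
python3 - <<'E'
from cell import r,cams
from h import *
s=r.get_state();print(s["ee_pos"],yaw(s),s["ft_force"],s["wrist_torque"])
d=cams.snapshot("wrist");np.savez("wrist5.npz",**d,ee_pos=s["ee_pos"],ee_rot=s["ee_rot"])
E
sed -i 's/"block top",(.05,.16)/"block top",(.044,.16)/' rel.py
python3 rel.py wrist5.npz
```

```text
[ 0.50052672 -0.20314757  0.23198152] 6.07 [-9.20871265 -1.02459188  0.62809249] [-0.18711181  1.698802    0.0694244 ]
boss top 4406 z 92.4 mm, pitch -0.18 roll 0.51 deg
plate top 6539 z 107.0 mm, pitch -3.09 roll 0.47 deg
plate 6539 [36.5  0. ] [66.9 13. ] 89.98
block top 57289 z 108.3 mm, pitch 0.09 roll 0.03 deg
block top 57289 [76.5  0.4] [65.1 77.4] 0.0
plate y [-31.3  31.9] mid 0.28 x [30.  39.4]
block y [-37.2  38. ] mid 0.38 x [ 44.3 106.7]
p edge x 38.9 mm slope 0.84 deg
v edge x 45.2 mm slope 0.05 deg
0 92.4; 4 92.4; 8 92.4; 12 146.4; 16 92.4; 20 92.4; 24 92.5; 28 107.2; 32 107.3; 36 107.2; 40 104.2; 44 108.2; 48 108.2; 52 108.2; 56 109.8; 
spigot tool y [-19.6  19.6]
```

Call:
move_arm:
  targets:
    - [[0.15,0,0],0]
    - [[0.15,0,0],0]
    - [[0,0,0],0]
    - [[0,0,0],0]

```text
time_s: 11.88
ee_pos: [0.5032, -0.2029, 0.2319]
ee_rot: [-3.136, -0.166, 0.009]
ft_force: [-9.3, -1.3, 2.1]
grip_width: 0.388
grasp_force: 69.8
```

Call:
move_arm:
  targets:
    - [[0.1,0,0],0]
    - [[0,0,0],0]
    - [[0,0,0],0]

```text
time_s: 12.25
ee_pos: [0.504, -0.2028, 0.2319]
ee_rot: [-3.136, -0.166, 0.009]
ft_force: [-10.8, -1.1, 2.0]
grip_width: 0.388
grasp_force: 69.9
```

Call:
move_arm:
  targets:
    - [[0.1,0,0],0]
    - [[0,0,0],0]
    - [[0,0,0],0]

```text
time_s: 12.62
ee_pos: [0.5048, -0.2028, 0.2319]
ee_rot: [-3.136, -0.166, 0.01]
ft_force: [-11.4, -0.3, 3.5]
grip_width: 0.388
grasp_force: 70.0
```

Call:
move_arm:
  targets:
    - [[0.08,0,-0.03],0]
    - [[0,0,0],0]
    - [[0,0,0],0]

```text
time_s: 13.0
ee_pos: [0.505, -0.2028, 0.232]
ee_rot: [-3.136, -0.165, 0.012]
ft_force: [-13.5, -1.2, 2.0]
grip_width: 0.389
grasp_force: 69.8
```

Call:
move_arm:
  targets:
    - [[0.07,0,0],0]
    - [[0,0,0],0]
    - [[0,0,0],0]

```text
time_s: 13.38
ee_pos: [0.5052, -0.2028, 0.2319]
ee_rot: [-3.136, -0.165, 0.014]
ft_force: [-16.2, -2.8, 4.4]
grip_width: 0.39
grasp_force: 70.1
```

Run:
```python
from cell import r,cams
from h import *
s=r.get_state();print(s["ee_pos"],yaw(s),s["ft_force"],s["wrist_torque"],Ro.from_rotvec(s["ee_rot"]).as_matrix()[:,2].round(4))
ims=[]
for n in("side","wrist"):
    d=cams.snapshot(n);np.savez(n+"6.npz",**d,ee_pos=s["ee_pos"],ee_rot=s["ee_rot"]);ims.append(d["color"][:,:,::-1])
a=cv2.resize(ims[0][280:400,300:420],(400,400));b=cv2.resize(ims[1][180:400,210:430],(400,400))
cv2.imwrite("pics/in.png",np.hstack([a,b]))
```

```text
[ 0.50520932 -0.20279178  0.23194286] 6.02 [-16.22923063  -2.76781077   4.37270616] [-0.31067473  2.9087289   0.08488262] [-8.9e-03  7.0e-04 -1.0e+00]
```

View pics/in.png

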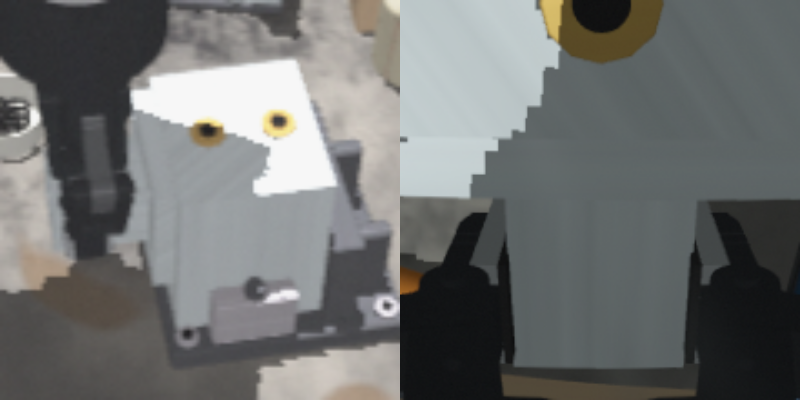

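Run:
```python
from fit import *
from h import wcloud
d=np.load("wrist6.npz");T,W=wcloud(d);L=W-d["ee_pos"];a=np.radians(6.02);R=np.array([[np.cos(a),np.sin(a),0],[-np.sin(a),np.cos(a),0],[0,0,1]]);L=(L@R.T).reshape(-1,3);Z=W[...,2].ravel()
def fitz(n,x,y,z):
    m=(L[:,0]>x[0])&(L[:,0]<x[1])&(L[:,1]>y[0])&(L[:,1]<y[1])&(Z>z[0])&(Z<z[1]);S=L[m];A=np.c_[S[:,0]-np.mean(x),S[:,1],np.ones(len(S))];p=np.linalg.lstsq(A,Z[m],rcond=None)[0];print(n,m.sum(),(p[2]*1000).round(2),np.degrees(p[:2]).round(2))
fitz("boss",(0,.026),(-.013,.013),(.088,.097));fitz("block",(.05,.1),(-.035,.035),(.104,.112));fitz("plate",(.0305,.0375),(-.03,.03),(.104,.112))
# plate front-edge / rear edge and block left/right edges per side
for y in(-.025,-.0,.025):
    m=(abs(L[:,1]-y)<.004)&(Z>.1035)&(Z<.112)&(L[:,0]<.09);b=np.arange(.026,.05,.002);i=np.digitize(L[m][:,0],b);print(y,"rear x",(np.percentile(L[m][:,0],1)*1000).round(2),[(round(b[k-1]*1000),(np.median(Z[m][i==k])*1000).round(1)) for k in range(1,len(b)) if (i==k).any()])
for n,x in(("plate",(.031,.036)),("block",(.045,.06)),("block",(.075,.095))):
    m=(L[:,0]>x[0])&(L[:,0]<x[1])&(Z>.102)&(Z<.112);p=np.percentile(L[m][:,1],[.5,99.5])*1000;print(n,p.round(1),p.mean().round(2))
# boss left/right edges vs x -> yaw
X=[];M=[]
for x in np.arange(.0,.027,.003):
    m=(abs(L[:,0]-x)<.0015)&(abs(Z-.0923)<.003)&(abs(L[:,1])<.022);p=np.percentile(L[m][:,1],[1,99]);X.append(x);M.append(p.mean())
print("boss yaw",np.degrees(np.polyfit(X,M,1)[0]).round(2),(np.mean(M)*1000).round(2))
```

```text
boss 4385 92.34 [-0.21  0.64]
block 52248 108.48 [0.   0.04]
plate 5125 107.21 [0.42 0.51]
-0.025 rear x 11.21 [(26, np.float64(106.8)), (28, np.float64(107.0)), (30, np.float64(107.0)), (32, np.float64(106.9)), (34, np.float64(107.1)), (36, np.float64(107.1)), (38, np.float64(108.2)), (40, np.float64(108.2)), (42, np.float64(108.3)), (44, np.float64(108.2)), (46, np.float64(108.2)), (48, np.float64(108.1))]
-0.0 rear x 28.97 [(26, np.float64(106.3)), (28, np.float64(107.3)), (30, np.float64(107.2)), (32, np.float64(107.2)), (34, np.float64(107.2)), (36, np.float64(107.2)), (38, np.float64(108.2)), (40, np.float64(108.2)), (42, np.float64(108.1)), (44, np.float64(108.2)), (46, np.float64(108.3)), (48, np.float64(108.3))]
0.025 rear x 11.27 [(28, np.float64(107.3)), (30, np.float64(107.5)), (32, np.float64(107.4)), (34, np.float64(107.5)), (36, np.float64(107.4)), (38, np.float64(108.0)), (40, np.float64(108.2)), (42, np.float64(108.1)), (44, np.float64(108.1)), (46, np.float64(108.2)), (48, np.float64(108.2))]
plate [-31.4  32. ] 0.3
block [-36.9  38.3] 0.71
block [-37.2  38. ] 0.41Traceback (most recent call last):
  File "<stdin>", line 15, in <module>
    return _quantile_unchecked(
        a, q, axis, out, overwrite_input, method, keepdims, weights)
    return _ureduce(a,
                    func=_quantile_ureduce_func,
    ...<5 lines>...
                    overwrite_input=overwrite_input,
                    method=method)
    r = func(a, **kwargs)
    result = _quantile(arr,
                       quantiles=q,
    ...<2 lines>...
                       out=out,
                       weights=wgt)
    slices_having_nans = np.isnan(arr[-1, ...])
                                  ~~~^^^^^^^^^
IndexError: index -1 is out of bounds for axis 0 with size 0
```

Call:
move_arm:
  targets:
    - [[0,0,0],0.004]
    - [[0,0,0],0.004]
    - [[0,0,0],0]
    - [[0,0,0],0]

```text
time_s: 13.98
ee_pos: [0.5051, -0.2025, 0.2319]
ee_rot: [-3.136, -0.153, 0.015]
ft_force: [-17.1, -0.8, 4.2]
grip_width: 0.392
grasp_force: 69.9
```

Run:
```python
from cell import r,cams
from h import *
s=r.get_state();print(s["ee_pos"],yaw(s),s["ft_force"],s["wrist_torque"],s["grip_width"],Ro.from_rotvec(s["ee_rot"]).as_matrix()[:,2].round(4))
d=dict(cams.snapshot("wrist"),ee_pos=s["ee_pos"],ee_rot=s["ee_rot"]);T,W=wcloud(d)
cv2.imwrite("pics/seam.png",cv2.resize(d["color"][200:320,160:480,::-1],(800,300),interpolation=cv2.INTER_CUBIC))
L=T.reshape(-1,3);Z=W[...,2].ravel()
for y in(-.028,-.02,-.01,0,.01,.02,.028):
    m=(abs(L[:,1]-y)<.003)&(L[:,0]>.025)&(L[:,0]<.05);q=m&(Z>.1035)
    rear=np.percentile(L[q][:,0],1)*1000; seam=L[m&(L[:,0]>.034)&(L[:,0]<.043)&(Z<.106)]
    up=L[q&(Z>.1078)][:,0].min()*1000; print(y,"rear %.2f blockedge %.2f deep %d"%(rear,up,len(seam)))
```

```text
[ 0.50505696 -0.20254401  0.23188248] 5.59 [-17.11415744  -0.82134652   4.24031941] [-0.11139812  2.92625408  0.23783703] 0.3918068868747827 [-0.0094  0.001  -1.    ]
-0.028 rear 29.88 blockedge 29.88 deep 3
-0.02 rear 29.48 blockedge 29.56 deep 3
-0.01 rear 29.44 blockedge 29.70 deep 6
0 rear 29.42 blockedge 29.63 deep 7
0.01 rear 29.25 blockedge 29.73 deep 14
0.02 rear 28.94 blockedge 29.43 deep 19
0.028 rear 28.98 blockedge 29.79 deep 22
```

View pics/seam.png

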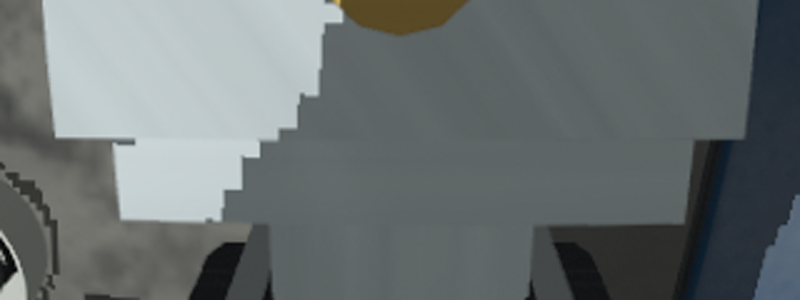

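Call:
move_arm:
  targets:
    - [[0,0.02,0],-0.006]
    - [[0,0.02,0],-0.006]
    - [[-0.04,0,0],0]
    - [[0,0,0],0]
    - [[0,0,0],0]

```text
time_s: 14.65
ee_pos: [0.5052, -0.203, 0.2319]
ee_rot: [-3.136, -0.172, 0.013]
ft_force: [-15.6, -0.8, 2.8]
grip_width: 0.383
grasp_force: 70.0
```

```bash
cat > chk.py <<'E'
from cell import r,cams
from h import *
s=r.get_state();print(s["ee_pos"],yaw(s),s["ft_force"],s["wrist_torque"],s["time_s"],s["grip_width"])
d=dict(cams.snapshot("wrist"),ee_pos=s["ee_pos"],ee_rot=s["ee_rot"]);T,W=wcloud(d)
L=T.reshape(-1,3);Z=W[...,2].ravel()
for y in(-.028,-.02,.02,.028):
    q=(abs(L[:,1]-y)<.003)&(L[:,0]>.025)&(L[:,0]<.06)&(Z>.1035)
    x,z=L[q][:,0],Z[q];o=np.argsort(x);x,z=x[o],z[o]
    # step plate->block: best threshold split
    k=np.arange(10,len(x)-10);c=[z[:i].var()*i+z[i:].var()*(len(x)-i) for i in k];i=k[int(np.argmin(c))]
    print(y,"rear %.2f seam %.2f z %.1f/%.1f"%(np.percentile(x,1)*1e3,x[i]*1e3,np.median(z[:i])*1e3,np.median(z[i:])*1e3))
print("block top slope",)
E
python3 chk.py
```

```text
[ 0.50518012 -0.20303076  0.23193565] 6.26 [-15.62725351  -0.79182407   2.77326039] [-0.24967483  2.65747997  0.02800255] 14.65 0.3831208094156271
-0.028 rear 29.91 seam 39.54 z 107.5/108.2
-0.02 rear 29.88 seam 39.78 z 107.4/108.2
0.02 rear 29.41 seam 38.74 z 106.9/108.2
0.028 rear 29.05 seam 39.10 z 107.0/108.1
block top slope
```

Call:
move_arm:
  targets:
    - [[0,0,0],0]
    - [[0,0,0],0]
    - [[0,0,0],0]
    - [[0,0,0],0]
    - [[0,0,0],0]

```text
time_s: 15.32
ee_pos: [0.5052, -0.203, 0.2319]
ee_rot: [-3.136, -0.172, 0.013]
ft_force: [-15.2, -0.4, 2.8]
grip_width: 0.39
grasp_force: 70.0
```

The push is steady at about 15 N and the plate is flush, so I'm handing in.

```bash
python3 -c "
from cell import r
print(r.finish_job())"
```

```text
the job is handed in; nothing more can be done
None
```

The flange is off its peg and fully home against the valve block, still gripped and pressed on with a steady push of about 15 N; I handed the job in at about 15 s.

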